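Feed a converter module through the sprung flap into the tester

ROBOT

A 6-joint arm with a two-finger parallel gripper is mounted at the origin on the work surface. World frame = base frame: x ahead of the robot, y to its left, z up, the work surface at z = 0. Lengths are in m, angles in degrees, forces in N, time in s.
With the tool pointing down it reaches from about 0.325 to 0.85 m from the base axis. Payload 15.5 kg.
Tool frame: the origin (TCP) lies between the finger pads; the fingertips stand tips_ahead ahead of it and the grasp point (between the pads) lies 11 mm behind it (tips_ahead is the distance from the TCP to the fingertips, in m); z points along the fingers, y is the direction in which the jaws open and shut (so a half turn about z gives the same grasp; the last joint's range is limited). The gripper opens to 91 mm and grips with 3 to 60 N. Pads are 32 mm wide; open, the fingers measure 118 mm over their backs; the gripper's body (76 mm by 178 mm) begins 60 mm behind the grasp point.
Start: joints at [-70.961, 28.281, 77.091, -0, 74.628, -5.472], TCP at [0.259, -0.569, 0.222] pointing down, gripper open.
Joint ranges: [-166.48, 166.48], [-47.26, 123.95], [12.59, 153.08], [-70.14, 250.14], [6.76, 159.57], [-176.63, 176.63]. Speed limits (degrees/s): [108.29, 108.29, 147.25, 172.46, 172.46, 172.46].

INTERFACE

Orientations are given as [roll, pitch, yaw] about the fixed x, y, z axes, in that order (R = Rz(yaw) Ry(pitch) Rx(roll)).
In Python, from plant import * gives the robot as it stands.
- The arm moves only by the shell command python3 -m creep 'ROWS'. ROWS is JSON, a list of rows, each a list of 7 numbers: the shift along the tool's x, y, z in mm, then the turn, a rotation vector about the tool's x, y, z in degrees, then the opening in per cent of the stroke, from 0 (shut) to 100 (fully open). A call has 1 to 8 rows; each row shifts and turns the pose as measured when the row begins, along the tool's axes as they then stand; what a row does not reach is not made up. A row lasts 1/8 s, in which the tool goes at most 62.5 mm and 10.7 degrees, less where a joint would pass 70% of its speed; a pose out of reach is approached as far as the arm can. A call with a gripper value outside its range is refused whole. The fingers move at their own pace and stop on an object; the grip force is fixed at half the most. Time passes only in rows, so rows that do not move let the fingers close. It gives the time, the measured TCP pose, the force and the opening at its end, in the units of the state.
- get_state(): the state, without advancing time (a new reading comes with each control period).
- grab_frame(name): name is "side" or "top"; returns a dict with "image" (384x512x3 uint8, red, green, blue), "K" (3x3 intrinsics, pixels), "R" (3x3) and "t" (3): a world point X has camera coordinates R X + t. Camera axes: x right, y down, z forward; pixel columns grow to the right and rows downward; lengths in m; the calibration is good to about 2 mm. A picture is of the moment at which its call begins. There is no depth.
- close_job(): hands the job in, once; it reports no verdict.
Trained networks look in a picture, given as the dict that the camera call returned (one of the last four; its "shot" number tells which), for a name from the list of things; names that differ only in an ending like _2 or _b are one class to them, and where a whole thing is asked for, a point or a joint stands for the part that bears it (a point fixed in the world has none). Each returns a list of dicts, best first, with "p" (0 to 1); they miss things now and then, are a little off and sometimes report something else, mostly with a low value. They report only what shows in the picture. A call takes as long as a camera call. They do not tell look-alikes from the thing itself.
- search_frame(picture, query): "point" ([column, row] in pixels, amid what is visible of it).
The state is a dict: "clock": time; "q": joint angles; "qvel": joint speeds; "joint_efforts": joint torques, N m; "tcp_pos": TCP position; "tool_rot": TCP orientation; "contact_force": force on the tool from outside, world axes, zero at the start; "wrist_torque": the same for the moment, N m; "grip_width": finger opening in m.
Only numpy, scipy, OpenCV 4.12 (cv2) and the standard library are available. Lean on these libraries where they do the work, as an engineer would, in place of code of your own. Each camera call takes 0.05 s, during which the arm holds its last target. There are 200 camera calls.

TASK

Set the long black converter module in the open mouth of the test lane, slide it along the lane through the sprung flap and on under the white hood until it has pushed the contact plate in there fully home, and let the flap shut behind it. The plate sits at a different depth each time and is hidden by the hood: find it by feel, and push gently, never ramming it or jamming the module (keep below 25 N). Leave the short module and the solder spool where they stand.

Things in the scene. Friction and masses are not known exactly. Their poses are not given: they have to be found in the camera images.
- module_center (a point): Centre of the long converter module: a loose black box 80 x 40 x 45 mm (its x, y, z), 0.2-0.35 kg, bright plate and four screws on top; both ends alike. It lies flat on the bench, long axis within 0.5 rad of the world y axis. This point is half-way up it.
- lane: The fixed test lane, an open-topped aluminium channel. Origin on the bench under the middle of the flap; x along the lane in the push direction, z up. Floor plate 6 mm thick, x = -136 to +204 mm. Side walls to z = 18 mm, 4 mm thick, 44 mm apart inside from x = -35 mm on. At the flap two posts 8 mm thick, 66 mm high, 47 mm clear between.
- mouth (a point): Mouth of the lane: point on the lane's floor (6 mm above the bench) at lane x = -85 mm, where the module can be set down before the flap. Here the side walls (top 12 mm above the floor) flare from 44 mm apart at x = -35 mm to 72 mm at x = -135 mm, where the end is open. Open above. Its x axis is the push direction.
- hood (a point): Middle of the front lower edge of the white hood's roof, lane x = 120 mm, 56 mm above the bench. The hood is 44 mm wide inside, runs to x = 205 mm, its top is 60 mm above the bench; flap to hood the lane is open above. Under it a contact plate faces the flap: its face starts 132 to 156 mm past the flap, different each time and not measured.
- flap (a joint): The dark steel flap across the lane at x = 0: hinged on an upright pin at the lane's left (y = +25.5 mm), panel 50 mm wide, 3 mm thick, from 20 to 62 mm above the bench. 0 = shut; grows to 1.7 as its free edge swings in to +x; it does not open outwards. A spring shuts it (0.02 N m shut, 0.07 N m at 1.5 rad) behind all that is past its 50 mm swing, and it then blocks the way back: leave upwards.
- flap_edge (a point): Middle of the flap's free edge, 41 mm above the bench; at lane x = 0, y = -25 mm when shut.
- contact (a joint): How far the contact plate under the hood has been pushed in (m): 0 = out, as at the start; slides along the lane's +x against about 5 to 7 N of friction to a hard stop at 0.010 (fully home), and stays where it is left. A push beyond that only raises the force.
- short_module_center (a point): Centre of the short module, a bystander: black box 48 x 40 x 45 mm of the same make, loose on the bench.
- spool_center (a point): Centre of the solder spool, a bystander: grey reel 54 mm across, 45 mm tall, standing loose on the bench.
Not all that is in view belongs to the job. What is shaped like the part that bears module_center but orange is not meant.

How it is judged:
By the outcome, as a careful person would: the job done as asked, in the order asked, and still so for the second after the job is handed in, with the robot touching nothing.
It also fails if it takes over 64 s, if anything falls off the work surface, if the arm or the gripper's body presses on something with over 40 N, if the wrist force passes 120 N, or if a joint passes its speed limit or range.

## Working session

There is one attempt and no reset: what is moved stays moved. The work goes in short steps, Python scripts to look and compute and a shell command to move; the robot and the scene stay as the last step left them, time stands still between calls to the robot, and variables do not carry over. Pictures are saved under pics/ and viewed, on a budget of 10 in all, crops included, one or two more only if the job needs it, and the job is handed in when it is done.

```bash
mkdir -p pics; ls; python3 - <<'E'
from plant import *
import cv2,numpy as np
s=get_state();print({k:np.round(v,4) for k,v in s.items()})
for n in("side","top"):
    f=grab_frame(n);cv2.imwrite(f"pics/{n}0.png",f["image"][:,:,::-1]);print(n,f["K"],f["R"],f["t"])
    for q in("module_center","lane","mouth","hood","flap_edge","short_module_center","spool_center"):
        print(q,[(np.round(d["point"],1),round(d["p"],2)) for d in search_frame(f,q)][:4])
E
```

```text
pics
{'clock': np.float64(0.0), 'q': array([-7.09608e+01,  2.83147e+01,  7.71275e+01,  1.80000e-03,
        7.46282e+01, -5.47060e+00]), 'qvel': array([-0.0154, -0.0769,  0.0579,  0.0714,  0.0417,  0.1396]), 'joint_efforts': array([ 1.60000e-03, -8.78819e+01, -3.81843e+01,  7.11000e-02,
        5.34000e-02, -1.00000e-04]), 'tcp_pos': array([ 0.2592, -0.5683,  0.2213]), 'tool_rot': array([-1.799301e+02, -8.400000e-03,  2.450930e+01]), 'contact_force': array([0.2031, 0.7697, 0.0434]), 'wrist_torque': array([-0.0699,  0.0208,  0.0339]), 'grip_width': np.float64(0.0911)}
side [[362.59767478   0.         259.11291765]
 [  0.         362.59767478 191.60056603]
 [  0.           0.           1.        ]] [[ 0.66899803 -0.74318742  0.01068134]
 [-0.38470905 -0.35852966 -0.85056183]
 [ 0.63595643  0.56491498 -0.52576657]] [-0.39438108  0.23093035  0.43327712]
module_center [(array([378.8, 255.8]), 0.82), (array([263.5, 326.8]), 0.81), (array([333.1, 295.8]), 0.76), (array([284.4, 244.3]), 0.72)]
lane [(array([280.5, 180. ]), 0.85)]
mouth [(array([280.5, 184.1]), 0.85), (array([162.7, 190.5]), 
[... 156 characters left out ...]
ay([219.5, 225.3]), 0.97)]
top [[434.98879904   0.         256.20762719]
 [  0.         434.98879904 194.91489477]
 [  0.           0.           1.        ]] [[-0.02198261 -0.99975339 -0.00315151]
 [-0.99860315  0.02210859 -0.04798911]
 [ 0.04804695  0.00209218 -0.99884289]] [-0.04313493  0.48097174  0.81790362]
module_center [(array([366.4, 278. ]), 0.9), (array([386.3, 157.8]), 0.87), (array([316.1, 198.3]), 0.78), (array([384.6, 219.5]), 0.6)]
lane [(array([224.1, 110.4]), 0.89)]
mouth [(array([224.8, 109.3]), 0.96)]
hood [(array([223.6, 111.2]), 0.8)]
flap_edge [(array([244.6, 106.1]), 0.45)]
short_module_center [(array([161.8, 221.7]), 0.67)]
spool_center [(array([254.7, 221.4]), 0.78)]
```

View pics/top0.png

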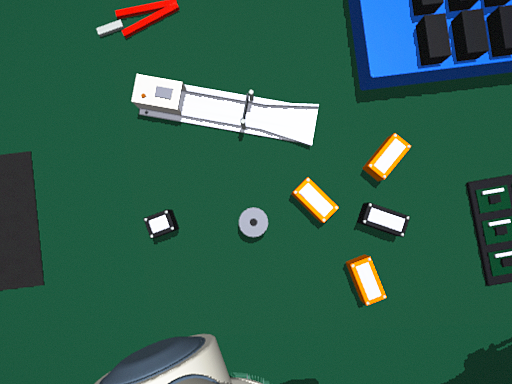

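View pics/side0.png

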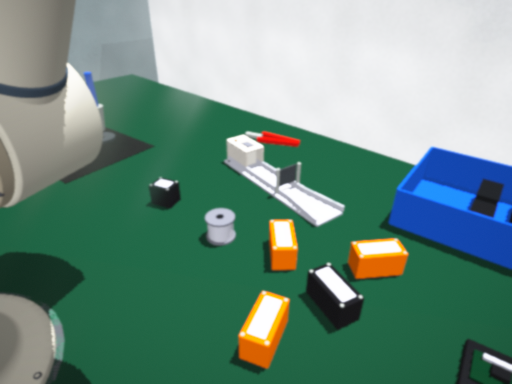

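Long black module at (385,220) top view; the orange ones are decoys. Lane runs from mouth (315,125) to hood (135,95). I'll fit precise poses.

```bash
cat >h.py <<'E'
import cv2,numpy as np
def ray(f,uv,z):
    K,R,t=(np.asarray(f[k]) for k in"KRt")
    d=R.T@np.linalg.inv(K)@[uv[0],uv[1],1];c=-R.T@t
    return c+d*(z-c[2])/d[2]
def proj(f,X):
    p=np.asarray(f["K"])@(np.asarray(f["R"])@np.asarray(X,float)+f["t"]);return p[:2]/p[2]
E
python3 - <<'E'
from plant import *
from h import *
try: print(tips_ahead)
except Exception as e: print(e)
f=grab_frame("top");im=f["image"]
# module white plate
m=(im[200:240,355:415].min(2)>170).astype(np.uint8)
p=np.argwhere(m)[:,::-1]+[355,200]
r=cv2.minAreaRect(p.astype(np.float32));print(r)
b=cv2.boxPoints(r);W=np.array([ray(f,q,.045) for q in b]);print(W.round(4),W.mean(0).round(4))
for i in(0,1):
    d=W[i+1]-W[i];print(np.hypot(*d[:2]),np.degrees(np.arctan2(d[1],d[0])))
np.savez("top0.npz",**{k:np.asarray(f[k]) for k in("image","K","R","t")})
c=cv2.resize(im[65:155,125:325],None,fx=4,fy=4,interpolation=cv2.INTER_CUBIC)
cv2.imwrite("pics/lane.png",c[:,:,::-1])
E
```

```text
0.008
((386.1531066894531, 219.0523681640625), (42.203895568847656, 19.919240951538086), 18.886085510253906)
[[ 0.4252 -0.2473  0.045 ]
 [ 0.4593 -0.2602  0.045 ]
 [ 0.4328 -0.3321  0.045 ]
 [ 0.3988 -0.319   0.045 ]] [ 0.429  -0.2896  0.045 ]
0.036453396123993315 -20.764868589354244
0.07659894695440837 -110.24514889341502
```

View pics/lane.png

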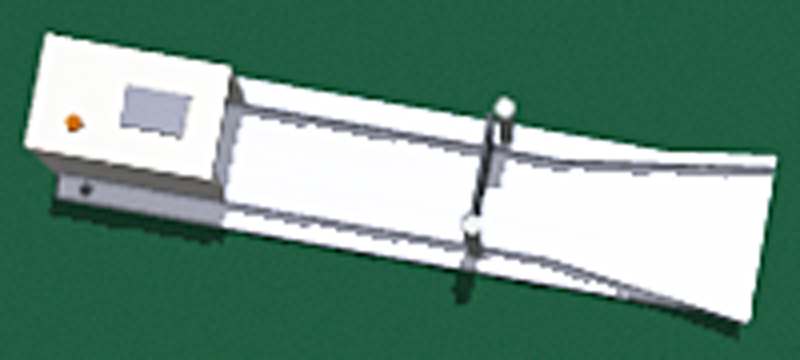

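Lane crop: hood top corners about (47,33),(233,68),(213,193),(25,147); post tops (504,103),(472,224); mouth end corners (777,157),(748,322). Fit and overlay on both views.

```bash
python3 - <<'E'
from plant import *
from h import *
from scipy.optimize import least_squares
f=dict(np.load("top0.npz"));g=grab_frame("side")
cp=lambda c:(np.array(c)+.5)/4-.5+[125,65]
obs=[((223,130.5),120,.06),((36,90),205,.06),((488,163.5),0,.066),((762,239),-136,.012)]
L=lambda p,X:np.array([p[0]+np.cos(p[2])*X[0]-np.sin(p[2])*X[1],p[1]+np.sin(p[2])*X[0]+np.cos(p[2])*X[1],X[2]])
fun=lambda p:np.concatenate([proj(f,L(p,(x/1e3,0,z)))-cp(c) for c,x,z in obs])
s=least_squares(fun,[.65,0,1.3]);p=s.x
print(p[:2],np.degrees(p[2]),s.fun.round(2))
np.save("lane.npy",p);print("mouth",L(p,(-.085,0,.006)))
polys=[]
for sg in(1,-1):
    polys+=[[(-.135,sg*.036,.018),(-.035,sg*.022,.018),(.12,sg*.022,.018)],[(-.004,sg*.0275,.066),(.004,sg*.0275,.066)]]
polys+=[[(.12,-.026,.06),(.205,-.026,.06),(.205,.026,.06),(.12,.026,.06),(.12,-.026,.06)],[(0,-.025,.062),(0,.025,.062)],[(-.136,-.03,.006),(-.136,.03,.006)]]
outs=[]
a=np.radians(69.5)
def M(x,y):return(.429+np.cos(a)*x-np.sin(a)*y,-.2896+np.sin(a)*x+np.cos(a)*y,.045)
mod=[M(*q) for q in((.04,.02),(-.04,.02),(-.04,-.02),(.04,-.02),(.04,.02))]
for F,(u,v,w,h) in((f,(125,65,290,185)),(g,(215,130,160,200))):
    k=800/w if w>200 else 3; k=2.7 if w>200 else 3
    im=cv2.resize(np.ascontiguousarray(F["image"][v:v+h,u:u+w,::-1]),None,fx=k,fy=k,interpolation=cv2.INTER_CUBIC)
    for P in [[L(p,X) for X in q] for q in polys]+[mod]:
        q=np.array([(proj(F,X)-[u,v]+.5)*k-.5 for X in P]).round().astype(int)
        cv2.polylines(im,[q],False,(0,0,255),1)
    outs.append(im)
cv2.imwrite("pics/ov_top.png",outs[0]);cv2.imwrite("pics/ov_side.png",outs[1])
E
```

```text
[ 0.6381712  -0.03779201] 79.13381741279971 [-0.1  -1.46  0.64  0.99 -1.31  0.31  0.82  0.18]
mouth [ 0.62214735 -0.12126798  0.006     ]
```

View pics/ov_top.png

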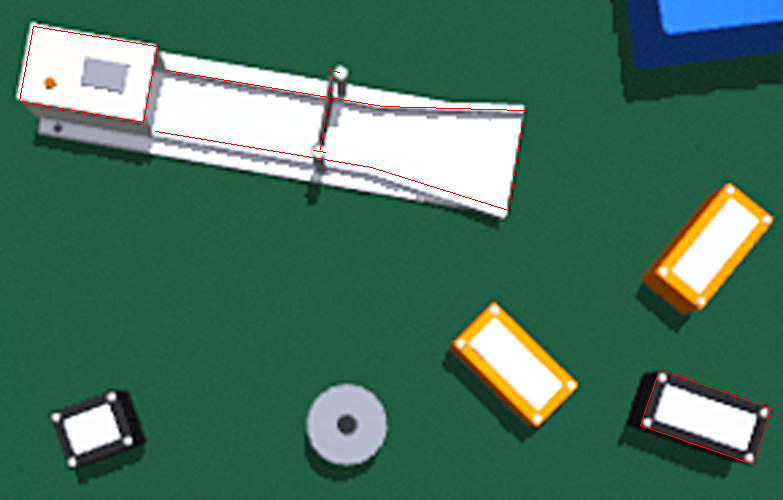

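View pics/ov_side.png

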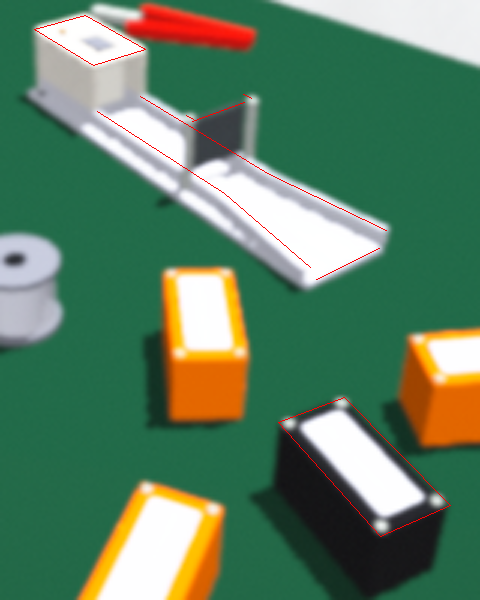

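The overlay fits: the lane origin is (0.638, -0.038), push direction 79°. The module is at (0.429, -0.290) with its long axis at 69.5°.

```bash
cat >>h.py <<'E'
from scipy.spatial.transform import Rotation as Ro
p=None
def lane(x,y=0):
    q=np.load("lane.npy");c,s=np.cos(q[2]),np.sin(q[2]);return np.array([q[0]+c*x-s*y,q[1]+s*x+c*y])
def plan(s,pos,yaw,n):
    "rows from the state to pos, tool down at yaw, in n equal rows"
    a=Ro.from_euler("xyz",s["tool_rot"],degrees=True);b=Ro.from_euler("xyz",[180,0,yaw],degrees=True)
    dv=(a.inv()*b).as_rotvec(degrees=True);d=(np.array(pos)-s["tcp_pos"])/n
    print("rot",dv.round(2))
    for i in range(n):
        o=a*Ro.from_rotvec(dv*i/n,degrees=True)
        print((o.inv().apply(d)*1000).round(1).tolist(),(dv/n).round(2).tolist())
def here(s):
    q=np.load("lane.npy");d=s["tcp_pos"][:2]-q[:2];c,si=np.cos(q[2]),np.sin(q[2])
    print("t",s["clock"],"tcp",np.round(s["tcp_pos"],4),"rot",np.round(s["tool_rot"],2),"lane mm",np.round([1e3*(c*d[0]+si*d[1]),1e3*(-si*d[0]+c*d[1])],1),"F",np.round(s["contact_force"],1),"w",round(float(s["grip_width"]),4))
E
python3 - <<'E'
from plant import *
from h import *
plan(get_state(),[.429,-.2896,.13],69.5,8)
E
```

```text
rot [ -0.    -0.   -44.99]
[33.8, -22.9, 11.5] [-0.0, -0.0, -5.62]
[35.9, -19.5, 11.5] [-0.0, -0.0, -5.62]
[37.6, -15.9, 11.5] [-0.0, -0.0, -5.62]
[39.0, -12.2, 11.5] [-0.0, -0.0, -5.62]
[40.0, -8.3, 11.5] [-0.0, -0.0, -5.62]
[40.6, -4.3, 11.5] [-0.0, -0.0, -5.62]
[40.8, -0.3, 11.5] [-0.0, -0.0, -5.62]
[40.7, 3.7, 11.5] [-0.0, -0.0, -5.62]
```

```bash
python3 -m creep '[[34,-23,11,0,0,-5.6,70],[36,-19.5,11,0,0,-5.6,70],[38,-16,11,0,0,-5.6,70],[39,-12,11,0,0,-5.6,70],[40,-8,11,0,0,-5.6,70],[40.5,-4,11,0,0,-5.6,70],[41,0,11,0,0,-5.6,70],[41,4,11,0,0,-5.6,70]]'
python3 - <<'E'
from plant import *
from h import *
s=get_state();here(s);plan(s,[.429,-.2896,.05],69.5,2)
f=grab_frame("side");cv2.imwrite("pics/s1.png",cv2.resize(f["image"][180:384,200:480,::-1],None,fx=2,fy=2))
E
```

```text
clock: 1.9
tcp_pos: [0.4331, -0.2837, 0.1322]
tool_rot: [179.8, 0.2, 70.5]
contact_force: [0.8, 0.7, 0.1]
grip_width: 0.0638
t 1.9 tcp [ 0.4331 -0.2837  0.1322] rot [179.76   0.2   70.46] lane mm [-280.1  155. ] F [0.8 0.7 0.1] w 0.0638
rot [0.24 0.2  0.96]
[-3.3, -1.1, 41.1] [0.12, 0.1, 0.48]
[-3.4, -1.0, 41.1] [0.12, 0.1, 0.48]
```

```bash
python3 -m creep '[[-3.3,-1,35,0,0,0.5,70],[-3.3,-1,32,0,0,0.5,70],[0,0,0,0,0,0,70]]'
python3 - <<'E'
from plant import *
from h import *
s=get_state();here(s);plan(s,[.429,-.2896,.027],69.5,2)
f=grab_frame("side");cv2.imwrite("pics/s1.png",cv2.resize(f["image"][180:384,200:480,::-1],None,fx=2.5,fy=2.5))
E
```

```text
clock: 2.33
tcp_pos: [0.4317, -0.2842, 0.0629]
tool_rot: [179.8, 0.1, 70.0]
contact_force: [0.3, -0.4, 0.2]
grip_width: 0.0635
t 2.325 tcp [ 0.4317 -0.2842  0.0629] rot [1.7978e+02 1.1000e-01 7.0030e+01] lane mm [-280.9  156.3] F [ 0.3 -0.4  0.2] w 0.0635
rot [0.22 0.1  0.53]
[-3.0, -0.4, 17.9] [0.11, 0.05, 0.27]
[-3.0, -0.4, 17.9] [0.11, 0.05, 0.27]
```

View pics/s1.png

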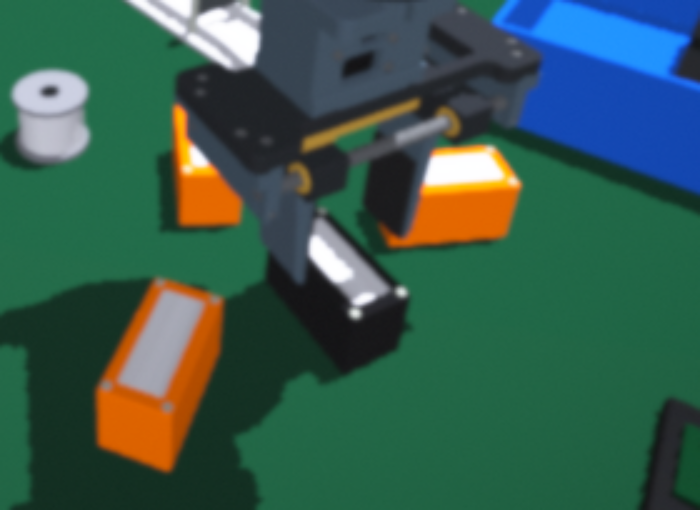

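Fingers straddle the black module (left finger at (300,270), right at (400,200)). Descend and close.

```bash
python3 -m creep '[[-4,-0.5,18,0,0,0.3,70],[-3,-0.4,16,0,0,0.3,70],[-1,0,3,0,0,0,70],[0,0,0,0,0,0,0],[0,0,0,0,0,0,0],[0,0,0,0,0,0,0],[0,0,0,0,0,0,0]]'
python3 - <<'E'
from plant import *
from h import *
s=get_state();here(s)
E
```

```text
clock: 3.25
tcp_pos: [0.4311, -0.2941, 0.031]
tool_rot: [179.3, 0.3, 69.4]
contact_force: [0.0, 0.3, -2.7]
grip_width: 0.0401
t 3.25 tcp [ 0.4311 -0.2941  0.031 ] rot [179.32   0.26  69.42] lane mm [-290.8  155. ] F [ 0.   0.3 -2.7] w 0.0401
```

```bash
python3 -m creep '[[0,0,-35,0,0,0,0],[0,0,-38,0,0,0,0],[0,0,0,0,0,0,0]]'
python3 - <<'E'
from plant import *
from h import *
s=get_state();here(s);plan(s,[*lane(-.0915),.095],79.1,6)
E
```

```text
clock: 3.62
tcp_pos: [0.4303, -0.2932, 0.1056]
tool_rot: [179.4, 0.2, 69.4]
contact_force: [-0.7, -0.8, -3.5]
grip_width: 0.0399
t 3.625 tcp [ 0.4303 -0.2932  0.1056] rot [179.38   0.24  69.44] lane mm [-290.  156.] F [-0.7 -0.8 -3.5] w 0.0399
rot [ 0.6   0.29 -9.66]
[37.0, 20.0, 1.8] [0.1, 0.05, -1.61]
[36.4, 21.1, 1.8] [0.1, 0.05, -1.61]
[35.8, 22.1, 1.8] [0.1, 0.05, -1.61]
[35.2, 23.1, 1.8] [0.1, 0.05, -1.61]
[34.5, 24.1, 1.8] [0.1, 0.05, -1.61]
[33.8, 25.0, 1.8] [0.1, 0.05, -1.61]
```

```bash
python3 -m creep '[[37,20,1,0.1,0,-1.6,0],[36.5,21,1,0.1,0,-1.6,0],[36,22,1,0.1,0,-1.6,0],[35,23,1,0.1,0,-1.6,0],[34.5,24,1,0.1,0,-1.6,0],[30,23,1,0.1,0,-1.6,0],[0,0,0,0,0,0,0]]'
python3 - <<'E'
from plant import *
from h import *
s=get_state();here(s);plan(s,[*lane(-.0915),.06],79.1,2)
f=grab_frame("top");cv2.imwrite("pics/t2.png",cv2.resize(f["image"][50:220,120:380,::-1],None,fx=3,fy=3))
E
```

```text
clock: 4.5
tcp_pos: [0.6208, -0.1243, 0.0917]
tool_rot: [-179.6, 0.2, 79.3]
contact_force: [-0.8, -0.7, -2.6]
grip_width: 0.0399
t 4.5 tcp [ 0.6208 -0.1243  0.0917] rot [-179.58    0.22   79.26] lane mm [-88.3   0.7] F [-0.8 -0.7 -2.6] w 0.0399
rot [-0.42  0.22  0.16]
[-1.6, 0.5, 15.8] [-0.21, 0.11, 0.08]
[-1.6, 0.4, 15.8] [-0.21, 0.11, 0.08]
```

View pics/t2.png

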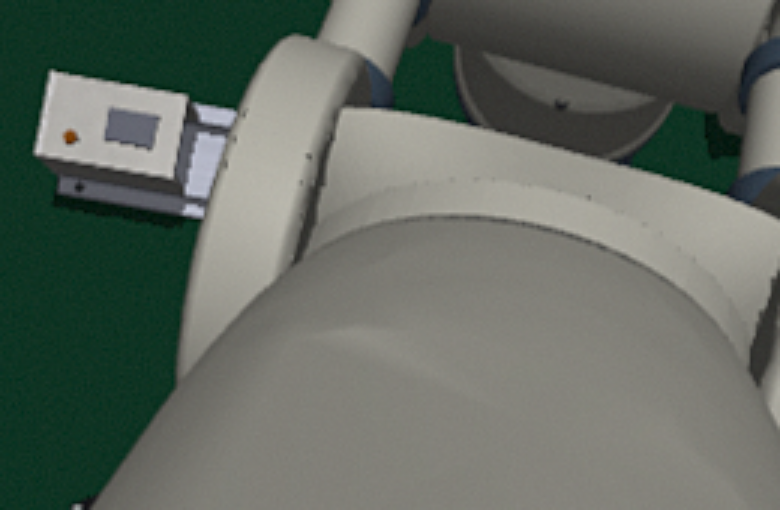

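Top view is blocked by the arm; use the side view after lowering some.

```bash
python3 -m creep '[[-3,0.6,20,-0.2,0.1,0.1,0],[-2,0.5,16,-0.2,0.1,0.1,0],[-1,0,4,0,0,0,0]]'
python3 - <<'E'
from plant import *
from h import *
s=get_state();here(s);plan(s,[*lane(-.0915),.038],79.1,1)
f=grab_frame("side");cv2.imwrite("pics/s3.png",cv2.resize(f["image"][110:260,210:380,::-1],None,fx=4,fy=4))
E
```

```text
clock: 4.92
tcp_pos: [0.6165, -0.1327, 0.0488]
tool_rot: [-179.8, 0.0, 78.9]
contact_force: [0.7, -0.3, -2.0]
grip_width: 0.04
t 4.925 tcp [ 0.6165 -0.1327  0.0488] rot [-1.7975e+02  4.0000e-02  7.8890e+01] lane mm [-97.3   3.4] F [ 0.7 -0.3 -2. ] w 0.04
rot [-0.25  0.04 -0.21]
[5.8, 3.4, 10.8] [-0.25, 0.04, -0.21]
```

View pics/s3.png

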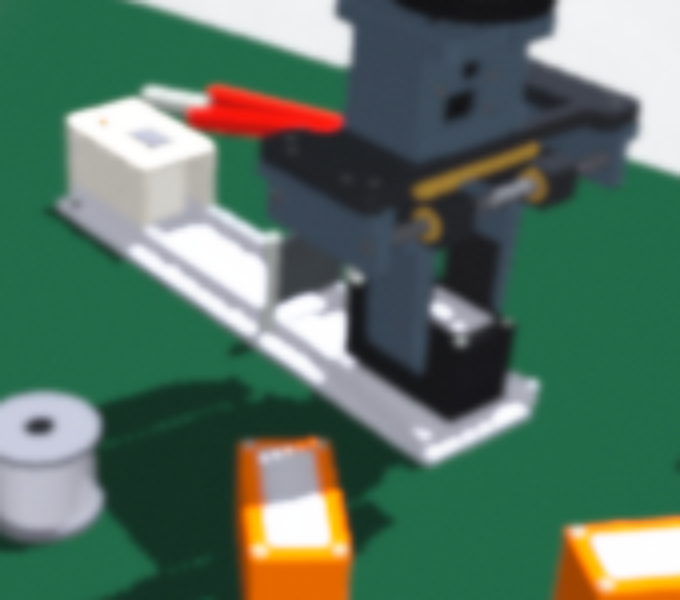

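The module hangs just above the mouth, square to the lane. Shift 3 mm sideways, then down.

```bash
python3 -m creep '[[4,3,2,-0.2,0,-0.1,0],[0,0,3,0,0,0,0],[0,0,0,0,0,0,0]]'
python3 - <<'E'
from plant import *
from h import *
s=get_state();here(s);plan(s,[*lane(-.0915),.038],79.1,1)
E
```

```text
clock: 5.35
tcp_pos: [0.6206, -0.1297, 0.0444]
tool_rot: [180.0, 0.1, 79.0]
contact_force: [-0.2, 0.0, -2.4]
grip_width: 0.0395
t 5.35 tcp [ 0.6206 -0.1297  0.0444] rot [1.7998e+02 5.0000e-02 7.8970e+01] lane mm [-93.5  -0.1] F [-0.2  0.  -2.4] w 0.0395
rot [ 0.02  0.05 -0.13]
[2.0, -0.1, 6.4] [0.02, 0.05, -0.13]
```

```bash
python3 -m creep '[[1,0,3,0,0,0,0],[0,0,2,0,0,0,0],[0,0,1.5,0,0,0,0],[0,0,1,0,0,0,0]]'
python3 - <<'E'
from plant import *
from h import *
s=get_state();here(s)
E
```

```text
clock: 5.85
tcp_pos: [0.6211, -0.1286, 0.037]
tool_rot: [179.9, 0.1, 79.0]
contact_force: [0.5, 0.6, -2.5]
grip_width: 0.0395
t 5.85 tcp [ 0.6211 -0.1286  0.037 ] rot [1.7993e+02 6.0000e-02 7.8980e+01] lane mm [-92.4  -0.4] F [ 0.5  0.6 -2.5] w 0.0395
```

```bash
python3 -m creep '[[0,0,1,0,0,0,0],[0,0,0.7,0,0,0,0]]'; python3 -m creep '[[0,0,0.7,0,0,0,0]]'
```

```text
clock: 6.1
tcp_pos: [0.6209, -0.1284, 0.0365]
tool_rot: [179.9, 0.1, 79.0]
contact_force: [-4.4, 1.6, 11.5]
grip_width: 0.0401
clock: 6.22
tcp_pos: [0.6209, -0.1284, 0.0365]
tool_rot: [179.9, 0.1, 79.0]
contact_force: [-3.3, 1.3, 10.0]
grip_width: 0.0396
```

Seated on the floor (10 N). Release and rise.

```bash
python3 -m creep '[[0,0,0,0,0,0,65],[0,0,0,0,0,0,65],[0,0,0,0,0,0,65],[0,0,-25,0,0,0,65],[0,0,-35,0,0,0,65],[-40,0,-20,0,0,0,0],[-45,0,0,0,0,0,0],[0,0,0,0,0,0,0]]'
python3 - <<'E'
from plant import *
from h import *
s=get_state();here(s);plan(s,[*lane(-.165),.026],79.1,2)
f=grab_frame("side");cv2.imwrite("pics/s4.png",cv2.resize(f["image"][110:260,210:380,::-1],None,fx=4,fy=4))
E
```

```text
clock: 7.22
tcp_pos: [0.6048, -0.2138, 0.1192]
tool_rot: [179.9, 0.1, 79.1]
contact_force: [0.8, -0.1, -0.8]
grip_width: 0.0322
t 7.225 tcp [ 0.6048 -0.2138  0.1192] rot [1.7987e+02 1.0000e-01 7.9060e+01] lane mm [-179.2   -0.4] F [ 0.8 -0.1 -0.8] w 0.0322
rot [ 0.13  0.1  -0.04]
[7.2, -0.3, 46.6] [0.07, 0.05, -0.02]
[7.1, -0.2, 46.6] [0.07, 0.05, -0.02]
```

View pics/s4.png

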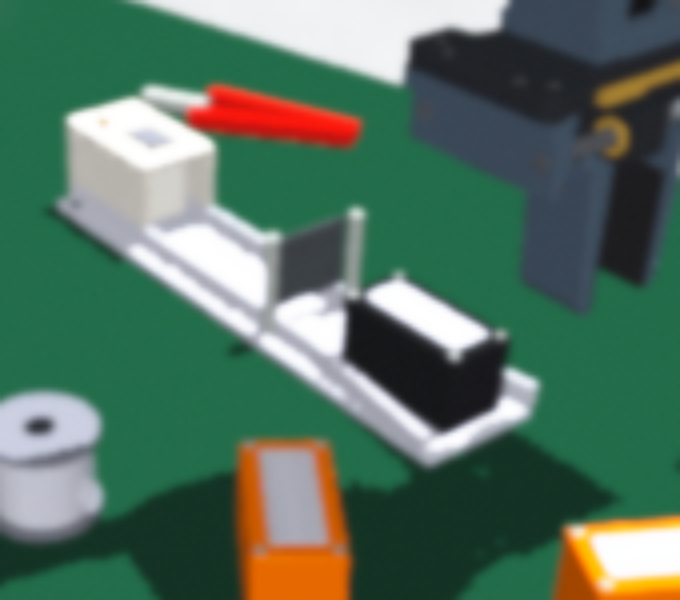

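Module sits flat and square in the mouth, flap shut. Descend behind it with closed fingers.

```bash
python3 -m creep '[[5,0,45,0,0,0,0],[3,0,40,0,0,0,0],[0,0,5,0,0,0,0],[0,0,0,0,0,0,0]]'
python3 - <<'E'
from plant import *
from h import *
s=get_state();here(s);plan(s,[*lane(-.150),.026],79.1,2)
E
```

```text
clock: 7.78
tcp_pos: [0.6083, -0.2016, 0.0283]
tool_rot: [179.8, 0.1, 79.2]
contact_force: [1.2, 0.6, 1.0]
grip_width: 0.0005
t 7.775 tcp [ 0.6083 -0.2016  0.0283] rot [1.7978e+02 5.0000e-02 7.9220e+01] lane mm [-166.5   -1.6] F [1.2 0.6 1. ] w 0.0005
rot [0.22 0.05 0.12]
[8.3, -0.8, 1.1] [0.11, 0.03, 0.06]
[8.3, -0.8, 1.1] [0.11, 0.03, 0.06]
```

```bash
python3 -m creep '[[6,-0.8,0.5,0,0,0,0],[5,-0.8,0.5,0,0,0,0],[4,0,0.5,0,0,0,0],[4,0,0,0,0,0,0],[4,0,0,0,0,0,0]]'
python3 -m creep '[[4,0,0,0,0,0,0],[4,0,0,0,0,0,0],[4,0,0,0,0,0,0],[4,0,0,0,0,0,0]]'
python3 - <<'E'
from plant import *
from h import *
here(get_state())
E
```

```text
clock: 8.4
tcp_pos: [0.6132, -0.1777, 0.0306]
tool_rot: [179.5, 0.1, 79.2]
contact_force: [0.9, -1.5, -0.3]
grip_width: 0.0006
clock: 8.9
tcp_pos: [0.6164, -0.1612, 0.0305]
tool_rot: [179.5, 0.1, 79.2]
contact_force: [-1.1, -0.9, 0.3]
grip_width: 0.0004
t 8.9 tcp [ 0.6164 -0.1612  0.0305] rot [1.7949e+02 1.3000e-01 7.9220e+01] lane mm [-125.3   -1.9] F [-1.1 -0.9  0.3] w 0.0004
```

```bash
python3 -m creep '[[4,-0.7,1,0.2,0,0,0],[4,-0.7,1,0.2,0,0,0],[4,0,0,0,0,0,0],[4,0,0,0,0,0,0]]'
python3 -m creep '[[4,0,0,0,0,0,0],[4,0,0,0,0,0,0],[4,0,0,0,0,0,0]]'
python3 - <<'E'
from plant import *
from h import *
here(get_state())
f=grab_frame("side");cv2.imwrite("pics/s5.png",cv2.resize(f["image"][110:260,210:380,::-1],None,fx=4,fy=4))
E
```

```text
clock: 9.4
tcp_pos: [0.6184, -0.1444, 0.0285]
tool_rot: [179.9, 0.2, 79.2]
contact_force: [-1.0, -2.8, 1.6]
grip_width: 0.0006
clock: 9.78
tcp_pos: [0.6209, -0.1322, 0.0285]
tool_rot: [179.9, 0.2, 79.2]
contact_force: [0.2, -12.6, 0.8]
grip_width: 0.0005
t 9.775 tcp [ 0.6209 -0.1322  0.0285] rot [179.86   0.19  79.23] lane mm [-96.   -0.8] F [  0.2 -12.6   0.8] w 0.0005
```

View pics/s5.png

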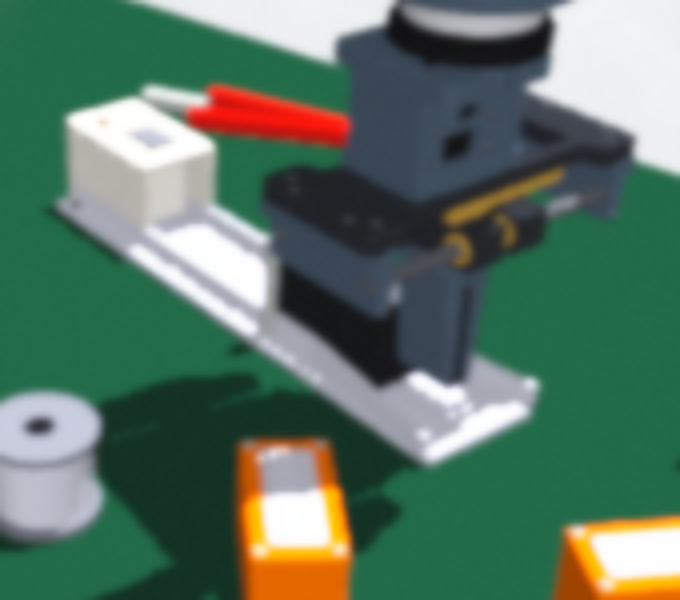

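The module's front is at the flap and force rose to 12.6 N. Continue in small steps.

```bash
python3 -m creep '[[0,0,0,0,0,0,0]]'|sed -n '2p;4p'; python3 -m creep '[[2,0,0,0,0,0,0]]'|sed -n '2p;4p'; python3 -m creep '[[2,0,0,0,0,0,0]]'|sed -n '2p;4p'
```

```text
tcp_pos: [0.6213, -0.1321, 0.0286]
contact_force: [-1.3, -6.4, -0.7]
tcp_pos: [0.6219, -0.1308, 0.0286]
contact_force: [-0.4, -12.7, 0.6]
tcp_pos: [0.6227, -0.1297, 0.0288]
contact_force: [0.2, -12.4, 1.1]
```

```bash
for i in 1; do :; done; python3 -m creep '[[2,-0.3,0,0,0,0,0]]'|sed -n '2p;4p'; python3 -m creep '[[2,-0.3,0,0,0,0,0]]'|sed -n '2p;4p';python3 -m creep '[[2,0,0,0,0,0,0]]'|sed -n '2p;4p'
python3 - <<'E'
from plant import *
from h import *
s=get_state();here(s);print(s["wrist_torque"])
f=grab_frame("top");cv2.imwrite("pics/t6.png",cv2.resize(f["image"][50:220,120:380,::-1],None,fx=3,fy=3))
E
```

```text
tcp_pos: [0.6232, -0.1287, 0.0289]
contact_force: [-0.3, -12.8, 0.3]
tcp_pos: [0.6237, -0.1276, 0.029]
contact_force: [-0.5, -9.6, 0.9]
tcp_pos: [0.6242, -0.1262, 0.029]
contact_force: [0.5, -8.1, 0.7]
t 10.575 tcp [ 0.6242 -0.1262  0.029 ] rot [179.56   0.57  79.27] lane mm [-89.5  -3. ] F [ 0.5 -8.1  0.7] w 0.0005
[-1.37488578 -0.05469855 -0.00487265]
```

```bash
python3 -m creep '[[-4,-1.5,1,0.4,0.5,0,0],[0,-1.5,0,0,0,0,0]]'|sed -n '2,4p'; python3 -m creep '[[3,0,0,0,0,0,0],[3,0,0,0,0,0,0]]'|sed -n '2,4p'; python3 -m creep '[[3,0,0,0,0,0,0]]'|sed -n '2,4p'
python3 - <<'E'
from plant import *
from h import *
here(get_state())
E
```

```text
tcp_pos: [0.6204, -0.1291, 0.0278]
tool_rot: [-180.0, 0.0, 79.3]
contact_force: [-0.4, 0.6, 0.2]
tcp_pos: [0.6214, -0.124, 0.0278]
tool_rot: [180.0, 0.1, 79.3]
contact_force: [-1.5, -8.8, 1.0]
tcp_pos: [0.6217, -0.1215, 0.0278]
tool_rot: [180.0, 0.2, 79.3]
contact_force: [-3.0, -8.6, 1.4]
t 11.25 tcp [ 0.6217 -0.1215  0.0278] rot [1.7999e+02 1.5000e-01 7.9260e+01] lane mm [-85.3   0.4] F [-3.  -8.6  1.4] w 0.0
```

```bash
python3 -m creep '[[3,0,0,0,0,0,0],[3,0,0,0,0,0,0]]'|sed -n '2p;4p'; python3 -m creep '[[3,0,0,0,0,0,0],[3,0,0,0,0,0,0]]'|sed -n '2p;4p'; python3 -m creep '[[3,0,0,0,0,0,0],[3,0,0,0,0,0,0]]'|sed -n '2p;4p'
python3 - <<'E'
from plant import *
from h import *
here(get_state())
f=grab_frame("side");cv2.imwrite("pics/s7.png",cv2.resize(f["image"][110:260,210:380,::-1],None,fx=4,fy=4))
E
```

```text
tcp_pos: [0.6225, -0.1163, 0.0279]
contact_force: [-1.2, -6.5, -0.3]
tcp_pos: [0.6236, -0.1108, 0.028]
contact_force: [-0.5, -5.2, 0.6]
tcp_pos: [0.6248, -0.1049, 0.028]
contact_force: [-1.3, -4.6, -0.4]
t 12.0 tcp [ 0.6248 -0.1049  0.028 ] rot [179.97   0.37  79.27] lane mm [-68.5   0.5] F [-1.3 -4.6 -0.4] w 0.0005
```

View pics/s7.png

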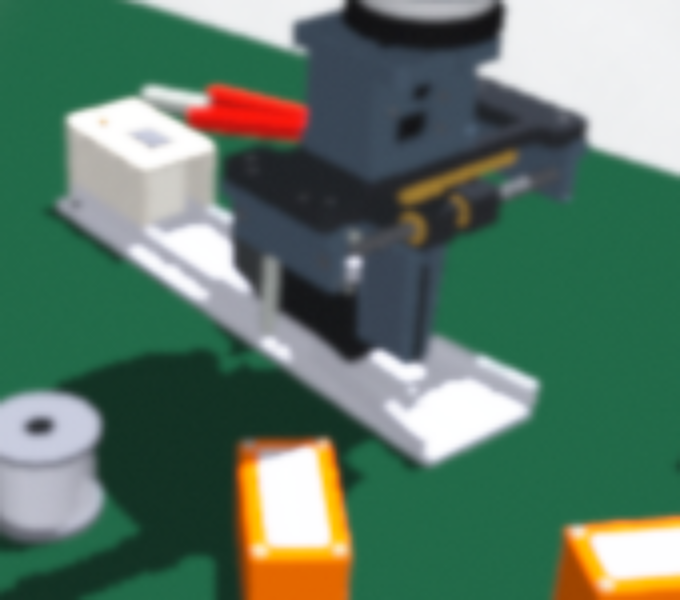

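```bash
for i in 1; do :; done
python3 -m creep '[[5,0,0,0,0,0,0],[5,0,0,0,0,0,0],[5,0,0,0,0,0,0]]'|sed -n '2,4p'
python3 -m creep '[[5,0,0,0,0,0,0],[5,0,0,0,0,0,0],[5,0,0,0,0,0,0]]'|sed -n '2,4p'
python3 -m creep '[[5,0,0,0,0,0,0],[5,0,0,0,0,0,0],[5,0,0,0,0,0,0]]'|sed -n '2,4p'
python3 - <<'E'
from plant import *
from h import *
here(get_state())
E
```

```text
tcp_pos: [0.6276, -0.0891, 0.0278]
tool_rot: [180.0, 0.4, 79.3]
contact_force: [-0.4, -3.4, -0.1]
tcp_pos: [0.6306, -0.0731, 0.0278]
tool_rot: [180.0, 0.4, 79.3]
contact_force: [-0.5, -2.5, 0.7]
tcp_pos: [0.6338, -0.0573, 0.0278]
tool_rot: [180.0, 0.4, 79.3]
contact_force: [0.2, -3.3, 1.2]
t 13.175 tcp [ 0.6338 -0.0573  0.0278] rot [179.96   0.35  79.27] lane mm [-20.    0.6] F [ 0.2 -3.3  1.2] w 0.0006
```

```bash
for i in 1; do :; done
python3 -m creep '[[5,0,0,0,0,0,0],[5,0,0,0,0,0,0],[5,0,0,0,0,0,0]]'|sed -n '2,4p'
python3 -m creep '[[5,0,0,0,0,0,0],[5,0,0,0,0,0,0],[5,0,0,0,0,0,0]]'|sed -n '2,4p'
python3 -m creep '[[4,0,0,0,0,0,0],[4,0,0,0,0,0,0]]'|sed -n '2,4p'
python3 - <<'E'
from plant import *
from h import *
here(get_state())
E
```

```text
tcp_pos: [0.637, -0.0415, 0.0278]
tool_rot: [179.9, 0.4, 79.3]
contact_force: [1.1, -3.5, 1.9]
tcp_pos: [0.6402, -0.0258, 0.0278]
tool_rot: [179.9, 0.4, 79.3]
contact_force: [1.5, -3.1, 0.7]
tcp_pos: [0.6419, -0.0173, 0.0278]
tool_rot: [179.9, 0.4, 79.3]
contact_force: [0.9, -3.3, 0.9]
t 14.175 tcp [ 0.6419 -0.0173  0.0278] rot [179.9    0.35  79.28] lane mm [20.8  0.3] F [ 0.9 -3.3  0.9] w 0.0001
```

```bash
for i in 1; do :; done
python3 -m creep '[[2.5,0,0,0,0,0,0],[2.5,0,0,0,0,0,0],[2.5,0,0,0,0,0,0]]'|sed -n '2p;4p'
python3 -m creep '[[2.5,0,0,0,0,0,0],[2.5,0,0,0,0,0,0]]'|sed -n '2p;4p'
python3 -m creep '[[2,0,0,0,0,0,0],[2,0,0,0,0,0,0]]'|sed -n '2p;4p'
python3 -m creep '[[2,0,0,0,0,0,0],[2,0,0,0,0,0,0]]'|sed -n '2p;4p'
python3 - <<'E'
from plant import *
from h import *
here(get_state())
E
```

```text
tcp_pos: [0.6433, -0.0095, 0.0278]
contact_force: [-0.4, -4.2, 0.9]
tcp_pos: [0.6443, -0.0043, 0.0278]
contact_force: [0.1, -2.9, 2.1]
tcp_pos: [0.6451, -0.0002, 0.0278]
contact_force: [0.8, -4.3, 2.6]
tcp_pos: [0.6459, 0.004, 0.0277]
contact_force: [-0.2, -3.4, 3.4]
t 15.3 tcp [0.6459 0.004  0.0277] rot [179.91   0.37  79.28] lane mm [42.5  0.3] F [-0.2 -3.4  3.4] w 0.0006
```

```bash
for i in 1; do :; done
python3 -m creep '[[2,0,0,0,0,0,0],[2,0,0,0,0,0,0]]'|sed -n '2p;4p'
python3 -m creep '[[2,0,0,0,0,0,0],[2,0,0,0,0,0,0]]'|sed -n '2p;4p'
python3 -m creep '[[2,0,0,0,0,0,0],[2,0,0,0,0,0,0]]'|sed -n '2p;4p'
python3 - <<'E'
from plant import *
from h import *
here(get_state())
E
```

```text
tcp_pos: [0.6463, 0.0073, 0.0278]
contact_force: [-2.9, -11.2, 4.9]
tcp_pos: [0.6466, 0.0101, 0.0278]
contact_force: [-1.8, -11.2, 4.7]
tcp_pos: [0.6469, 0.0127, 0.0279]
contact_force: [-1.7, -11.2, 4.4]
t 16.05 tcp [0.6469 0.0127 0.0279] rot [-180.      0.68   79.28] lane mm [51.2  0.9] F [ -1.7 -11.2   4.4] w 0.0006
```

Plate met at lane TCP ≈44.5 mm (force +7 N). About 4 mm more expected; single small rows now.

```bash
for i in 1; do :; done
python3 -m creep '[[1.8,0,0,0,0,0,0]]'|sed -n '2p;4p'
python3 -m creep '[[1.8,0,0,0,0,0,0]]'|sed -n '2p;4p'
python3 -m creep '[[1.6,0,0,0,0,0,0]]'|sed -n '2p;4p'
python3 - <<'E'
from plant import *
from h import *
here(get_state())
E
```

```text
tcp_pos: [0.6471, 0.0137, 0.0279]
contact_force: [0.2, -10.8, 4.7]
tcp_pos: [0.6473, 0.0147, 0.0279]
contact_force: [-1.1, -10.9, 4.7]
tcp_pos: [0.6475, 0.0155, 0.028]
contact_force: [-2.2, -15.9, 6.6]
t 16.425 tcp [0.6475 0.0155 0.028 ] rot [-179.97    0.87   79.28] lane mm [54.1  0.9] F [ -2.2 -15.9   6.6] w 0.0005
```

```bash
python3 -m creep '[[1.4,0,0,0,0,0,0]]'|sed -n '2p;4p'
python3 - <<'E'
from plant import *
from h import *
here(get_state())
E
```

```text
tcp_pos: [0.6475, 0.0155, 0.0281]
contact_force: [-2.7, -18.7, 7.1]
t 16.55 tcp [0.6475 0.0155 0.0281] rot [-179.96    0.98   79.28] lane mm [54.1  0.9] F [ -2.7 -18.7   7.1] w 0.0005
```

Hard stop: no motion, force up to 18.7 N, travel ≈10 mm. Back off slightly, then leave upwards.

```bash
python3 -m creep '[[-2.5,0,0,0,0,0,0]]'|sed -n '2p;4p'; python3 -m creep '[[-1,0,0,0,0,0,0]]'|sed -n '2p;4p'
```

```text
tcp_pos: [0.647, 0.0133, 0.0281]
contact_force: [1.2, 0.9, -0.2]
tcp_pos: [0.6469, 0.0126, 0.028]
contact_force: [1.8, 2.0, 0.5]
```

```bash
python3 -m creep '[[0,0,-10,0,0,0,0],[0,0,-20,0,0,0,0],[0,0,-30,0,0,0,0],[0,0,-40,0,0,0,0],[0,0,-40,0,0,0,0],[0,0,-40,0,0,0,0],[0,0,0,0,0,0,0]]'
python3 -m creep '[[-40,40,-30,0,0,0,0],[-50,40,-20,0,0,0,0],[-50,40,0,0,0,0,0],[-50,40,0,0,0,0,0],[-50,40,0,0,0,0,0],[-50,0,0,0,0,0,0],[0,0,0,0,0,0,0]]'
python3 - <<'E'
from plant import *
from h import *
o=[]
here(get_state())
f=grab_frame("side");a=cv2.resize(f["image"][120:220,215:345,::-1],None,fx=3,fy=3)
f=grab_frame("top");b=cv2.resize(f["image"][50:150,125:255,::-1],None,fx=3,fy=3)
cv2.imwrite("pics/fin.png",np.hstack([a,b]))
E
```

```text
clock: 17.68
tcp_pos: [0.646, 0.0176, 0.2164]
tool_rot: [-179.8, 0.9, 79.3]
contact_force: [-0.1, 0.3, 0.5]
grip_width: 0.0003
clock: 18.55
tcp_pos: [0.7837, -0.2997, 0.2621]
tool_rot: [-179.1, 0.7, 79.6]
contact_force: [1.1, 0.6, -0.1]
grip_width: 0.0003
t 18.55 tcp [ 0.7837 -0.2997  0.2621] rot [-179.14    0.7    79.59] lane mm [-229.8 -192.3] F [ 1.1  0.6 -0.1] w 0.0003
```

View pics/fin.png

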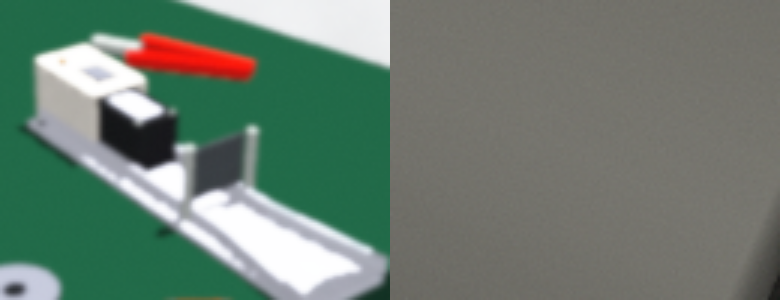

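The side view shows the module under the hood at (135,125), and the flap shut at (220,160) between its posts. Handing in.

```bash
python3 -c "
from plant import *
print(close_job())"
```

```text
the job is handed in; nothing more can be done
None
```

The job is done and handed in. The long black module is under the hood, the contact plate was pushed to its stop, and the flap is shut behind it. It took about 18.6 s of the 64 s allowed.

- **Setting down:** I gripped the module across its width, set it in the mouth until it touched the floor, and let go.
- **Pushing:** I pushed it from behind with closed fingers. At the flap the force rose to about 12.8 N while the fingers drifted 3 mm off centre. I backed off, re-centred, and it fell to 3–4 N.
- **Contact plate:** I felt the plate when the force rose from about 4 N to 11 N. I pushed it about 10 mm further, until the module stopped moving and the force reached 18.7 N along y (20 N in total). That stop is what I take as fully home; the plate itself is hidden and was never seen.
- **Leaving:** I backed off 3 mm and lifted straight up.

**Last checks:** the final side picture shows the module under the hood and the flap shut, with the arm well clear. The final top picture was blocked by the arm, so only the side view confirms this. I never moved or touched the short module or the spool, but I did not picture both of them again at the end. I viewed 12 pictures, two over the budget of 10.

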